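# Shake-test the objective cases and log the batch

## Task

Shake each closed objective case a little to feel whether the objective inside has come loose: put the cases in which something moves into the square bin and the sound ones into the wide shallow tray. When every case is sorted, pull the batch counter's lever all the way to its stop and ease it slowly back home without letting it snap. Leave the timer and the black cap where they are.

Things in the scene. Friction and masses are not known exactly. Their poses are not given: they have to be found in the camera images.
- case_1_mid (a point): closed cylindrical microscope-objective case, 38 mm diameter, 63 mm tall, about 230 g, standing on the bench; the point is at its centre, half-way up; z is its axis. Hold it firmly (40 N): it creeps down some mm when shaken. All the cases look alike and any of them may be sound or loose inside. Absent (None) in some runs
- case_2_mid (a point): closed cylindrical microscope-objective case, 38 mm diameter, 63 mm tall, about 230 g, standing on the bench; the point is at its centre, half-way up; z is its axis. Hold it firmly (40 N): it creeps down some mm when shaken. All the cases look alike and any of them may be sound or loose inside. Absent (None) in some runs
- case_3_mid (a point): closed cylindrical microscope-objective case, 38 mm diameter, 63 mm tall, about 230 g, standing on the bench; the point is at its centre, half-way up; z is its axis. Hold it firmly (40 N): it creeps down some mm when shaken. All the cases look alike and any of them may be sound or loose inside. Absent (None) in some runs
- case_4_mid (a point): closed cylindrical microscope-objective case, 38 mm diameter, 63 mm tall, about 230 g, standing on the bench; the point is at its centre, half-way up; z is its axis. Hold it firmly (40 N): it creeps down some mm when shaken. All the cases look alike and any of them may be sound or loose inside. Absent (None) in some runs
- case_5_mid (a point): closed cylindrical microscope-objective case, 38 mm diameter, 63 mm tall, about 230 g, standing on the bench; the point is at its centre, half-way up; z is its axis. Hold it firmly (40 N): it creeps down some mm when shaken. All the cases look alike and any of them may be sound or loose inside. Absent (None) in some runs
- wide_tray: shallow aluminium tray, fixed to the bench, 110 x 170 mm outside (x, y), rim 22 mm high, walls and floor 4-5 mm; origin at the centre of its underside, z up. For the sound cases
- square_bin: square grey plastic bin, fixed, 120 x 120 mm outside, rim 45 mm high, walls and floor 5 mm; origin: centre of its underside, z up. For cases with a loose objective. The loose objective (150 g) can swing sideways in its case, up to 12 mm every way, at about 4 Hz, and dies out in 1 to 2 s: just after a few 3 cm shakes at 0.3 m/s a still gripper feels its force swing by 0.5 to 1 N. In a sound case nothing moves
- lever_bar (a point): middle of the black crossbar (14 mm diameter, 76 mm long, level, along the point's y axis) at the top of the batch counter's lever; it moves with the lever. At rest it is about 0.18 m above the bench and leans away from the robot side of the counter
- lever_pivot (a point): point on the pivot axis of the lever of the batch counter (grey housing 90 x 85 x 76 mm on a dark base plate 150 x 110 mm, fixed to the bench), 85 mm above the bench and 100 mm from the bar; the point's y axis is the pivot axis; pulling moves the bar over the pivot towards the point's -x, that is towards the robot
- lever (a joint): angle of the counter's lever, rad: 0 at home, leaning 0.40 back (to the pivot's +x), up to 0.80 at the stop, leaning 0.40 forward (to -x). A spring pulls it home with about 2.5 N at the bar at home and 7 N at the stop, and it snaps back if let go
- timer_mid (a point): bench timer, a white wedge 52 x 72 x 34 mm, bystander; the point is half-way up
- dust_cap_mid (a point): small black round cap, 34 mm diameter, 20 mm tall, bystander; the point is half-way up
Mind the look-alikes: they are no part of the job. What is shaped like the part that bears case_1_mid but red is not meant.

How it is judged:
On the way, in this order (a step that is already met when the one before it is completed fails the run):
1. every case is in its proper tray, with the lever still home (((x of case_1_mid in the frame of square_bin between -0.056 and 0.056 m and y of case_1_mid in the frame of square_bin between -0.056 and 0.056 m and z of case_1_mid in the frame of square_bin between 0 and 0.06 m) or (x of case_1_mid in the frame of wide_tray between -0.051 and 0.051 m and y of case_1_mid in the frame of wide_tray between -0.081 and 0.081 m and z of case_1_mid in the frame of wide_tray between 0 and 0.06 m)) and ((x of case_2_mid in the frame of square_bin between -0.056 and 0.056 m and y of case_2_mid in the frame of square_bin between -0.056 and 0.056 m and z of case_2_mid in the frame of square_bin between 0 and 0.06 m) or (x of case_2_mid in the frame of wide_tray between -0.051 and 0.051 m and y of case_2_mid in the frame of wide_tray between -0.081 and 0.081 m and z of case_2_mid in the frame of wide_tray between 0 and 0.06 m)) and ((x of case_3_mid in the frame of square_bin between -0.056 and 0.056 m and y of case_3_mid in the frame of square_bin between -0.056 and 0.056 m and z of case_3_mid in the frame of square_bin between 0 and 0.06 m) or (x of case_3_mid in the frame of wide_tray between -0.051 and 0.051 m and y of case_3_mid in the frame of wide_tray between -0.081 and 0.081 m and z of case_3_mid in the frame of wide_tray between 0 and 0.06 m)) and ((x of case_4_mid in the frame of square_bin between -0.056 and 0.056 m and y of case_4_mid in the frame of square_bin between -0.056 and 0.056 m and z of case_4_mid in the frame of square_bin between 0 and 0.06 m) or (x of case_4_mid in the frame of wide_tray between -0.051 and 0.051 m and y of case_4_mid in the frame of wide_tray between -0.081 and 0.081 m and z of case_4_mid in the frame of wide_tray between 0 and 0.06 m)) and ((x of case_5_mid in the frame of square_bin between -0.056 and 0.056 m and y of case_5_mid in the frame of square_bin between -0.056 and 0.056 m and z of case_5_mid in the frame of square_bin between 0 and 0.06 m) or (x of case_5_mid in the frame of wide_tray between -0.051 and 0.051 m and y of case_5_mid in the frame of wide_tray between -0.081 and 0.081 m and z of case_5_mid in the frame of wide_tray between 0 and 0.06 m)) and not (x of core_1 in the frame of wide_tray between -0.06 and 0.06 m and y of core_1 in the frame of wide_tray between -0.09 and 0.09 m and z of core_1 in the frame of wide_tray between 0 and 0.06 m) and not (x of core_2 in the frame of wide_tray between -0.06 and 0.06 m and y of core_2 in the frame of wide_tray between -0.09 and 0.09 m and z of core_2 in the frame of wide_tray between 0 and 0.06 m) and not (x of core_3 in the frame of square_bin between -0.065 and 0.065 m and y of core_3 in the frame of square_bin between -0.065 and 0.065 m and z of core_3 in the frame of square_bin between 0 and 0.06 m) and not (x of core_4 in the frame of square_bin between -0.065 and 0.065 m and y of core_4 in the frame of square_bin between -0.065 and 0.065 m and z of core_4 in the frame of square_bin between 0 and 0.06 m) and not (x of core_5 in the frame of square_bin between -0.065 and 0.065 m and y of core_5 in the frame of square_bin between -0.065 and 0.065 m and z of core_5 in the frame of square_bin between 0 and 0.06 m) and linear speed of each of case_1, case_2, case_3, case_4, case_5 below 0.03 m/s and value of joint lever below 0.06 rad), for 0.3 s.
2. the lever is pulled to its stop (value of joint lever above 0.74 rad), for 0.1 s.
3. the lever is back home (value of joint lever below 0.06 rad), for 0.2 s.
At the end, for the whole second after the job is handed in: Every case with a loose objective (core_1 and core_2 are the loose ones, hidden in two of the cases or absent; core_3, core_4 and core_5 are sound) lies within the square bin and every sound one within the wide tray (centre inside the walls, not piled up), at rest; the lever is home (below 0.06 rad) (all of step 1); the robot touches nothing.
It fails at once if the lever snaps back (returns faster than 2 rad/s) (velocity of joint lever below -2 rad/s).
It fails at once if the timer or the black cap is moved by more than 3 cm (distance of any of timer_mid, dust_cap_mid from where it was at the start of the episode above 0.03 m).
Of case_4, case_5 only 1 to 2 are there at a start; the rules pass over those that are not, and their reading is None.
At some moment in a run one of case_1, case_2, case_3, case_4, case_5 may be knocked a few centimetres aside while the robot is not near it.
It also fails if it takes over 208 s, if anything falls off the work surface, if the arm or the gripper's body presses on something with over 40 N, if the wrist force passes 120 N, or if a joint passes its speed limit or range.

## Robot

A 6-joint arm with a two-finger parallel gripper is mounted at the origin on a cart in front of the work surface, level with it; the furniture and walls round the work are solid. World frame = base frame: x ahead of the robot, y to its left, z up, the work surface at z = 0. Lengths are in m, angles in rad, forces in N, time in s.
With the tool pointing down it reaches from about 0.35 to 0.925 m from the base axis. Payload 6.4 kg.
Tool frame: the origin (TCP) lies between the finger pads; the fingertips stand 17 mm ahead of it and the grasp point (between the pads) lies 2 mm behind it; z points along the fingers, y is the direction in which the jaws open and shut (so a half turn about z gives the same grasp; the last joint's range is limited). The gripper opens to 94 mm and grips with 3 to 60 N. Pads are 16 mm wide; open, the fingers measure 119 mm over their backs; the gripper's body (75 mm by 177 mm) begins 78 mm behind the grasp point.
Start: joints at [-1.513, 0.245, 1.558, -0, 1.339, -0.174], TCP at [0.149, -0.633, 0.222] pointing down, gripper open.
Joint ranges: [-3.13, 3.13], [-1.02, 2.26], [0.13, 2.54], [-0.95, 4.09], [0.21, 2.88], [-2.74, 2.74]. Speed limits (rad/s): [2.57, 2.57, 3.14, 3.14, 3.14, 3.14].

## Interface

Orientations are given as a unit quaternion [x, y, z, w].
In Python, from workcell import bot, eyes gives the robot as it stands. Calls block until the motion is done:
- bot.goto(position, orientation): joint-space move of the TCP to a pose.
- bot.servo_line(position, v=0.15, attitude=None): straight line of the TCP; attitude=None keeps the orientation; v is the mean speed in m/s.
- bot.move_j(angles): joint-space move.
- bot.gripper_to(opening): finger opening in m; the grip force is fixed at half the most; returns when the fingers have stopped.
- bot.dwell(seconds).
- bot.solve_ik(position, orientation): joint angles nearest the present ones, or None.
- bot.get_obs(): the state.
- eyes.capture(name): name is "scene" or "top"; returns a dict with "img" (400x640x3 uint8, red, green, blue), "depth" (400x640 float32, m along the optical axis (not along the pixel's ray), 0 where there is no reading), "K" (3x3 intrinsics, pixels), "k1" (the pictures are not rectified: a ray, as slopes to the right and down, at radius r is drawn at 1 + k1 r^2 times it, then the intrinsics apply), "origin" and "orientation" of the camera in the world. Camera axes: x right, y down, z forward; pixel columns grow to the right and rows downward; lengths in m; the calibration is good to about 2 mm. A picture is of the moment at which its call begins.
A pose or a line that the arm cannot do raises bot.IKError and nothing moves.
- bot.sign_off(): hands the job in, once; it reports no verdict.
The state is a dict: "clock": time; "joints": joint angles; "dq": joint speeds; "joint_torque": joint torques, N m; "position": TCP position; "tool_rot": TCP orientation; "wrist_force": force on the tool from outside, world axes, zero at the start; "ft_torque": the same for the moment, N m; "width": finger opening in m.
Only numpy, scipy, OpenCV 4.12 (cv2) and the standard library are available. Lean on these libraries where they do the work, as an engineer would, in place of code of your own. Each camera call takes 0.05 s, during which the arm holds its last target.

## Working session

There is one attempt and no reset: what is moved stays moved. The work goes in short steps, each a Python script; the robot and the scene stay as the last script left them, time stands still between calls to the robot, and variables do not carry over. Pictures are saved under pics/ and viewed, and the job is handed in when it is done.

```bash
ls; mkdir -p pics
python3 - <<'E'
from workcell import bot, eyes
import cv2
for n in ("scene","top"):
    c=eyes.capture(n); cv2.imwrite(f"pics/{n}0.png",c["img"][:,:,::-1]); print(n,c["K"].tolist(),c["k1"],c["origin"],c["orientation"],c["depth"].min(),c["depth"].max())
print(bot.get_obs())
E
```

```text
pics
scene [[493.158697572864, 0.0, 322.09944149462916], [0.0, 493.158697572864, 191.2609907765304], [0.0, 0.0, 1.0]] -0.07108988293904733 [0.15694948 0.67915536 1.09331289] [-0.20414722  0.91289169 -0.34595596  0.07257508] 0.0 3.8681602
top [[389.31032833185344, 0.0, 319.6423965384675], [0.0, 389.31032833185344, 202.68586998506885], [0.0, 0.0, 1.0]] -0.06148622368439423 [ 0.47035686 -0.09475345  1.0395221 ] [-0.69955252  0.7138815  -0.01084428  0.02969648] 0.0 1.7897086
{'clock': 0.1, 'joints': array([-1.51309342e+00,  2.45737903e-01,  1.55887200e+00,  8.63112232e-06,
        1.33867857e+00, -1.74081271e-01]), 'dq': array([-0.00154716, -0.00143708, -0.0022851 ,  0.00089647,  0.00037438,
        0.00048639]), 'joint_torque': array([ 2.16694857e-04, -4.16912377e+01, -3.15527093e+01,  6.86072605e-02,
        3.09832720e-02, -6.22724724e-05]), 'position': array([ 0.14930483, -0.63210617,  0.22147038]), 'tool_rot': array([ 9.93291783e-01,  1.15631806e-01,  5.35034709e-05, -8.46234908e-04]), 'wrist_force': array([ 0.29791934, -0.77212082,  0.13782204]), 'ft_torque': array([ 0.03833439, -0.01395067, -0.05445278]), 'width': 0.09440906012629899}
```

View pics/scene0.png

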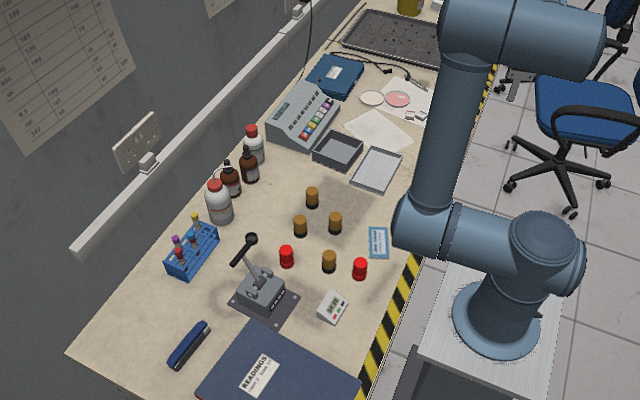

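View pics/top0.png

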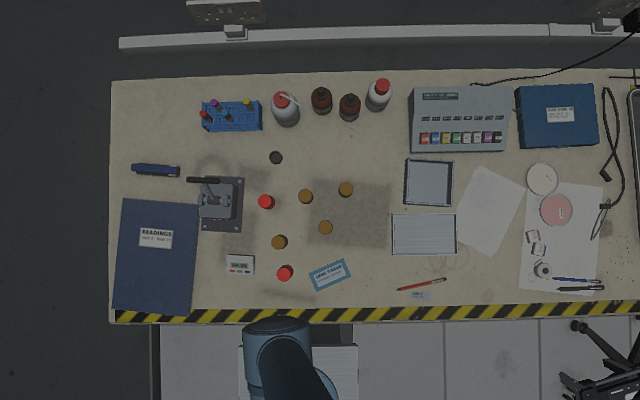

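The top view shows four amber cases at (306,196), (345,189), (325,227) and (279,241). The look-alikes are two red ones at (265,201) and (285,272), which are excluded by colour. The black cap is at (276,157), the timer at (240,264), the bin at (428,182), the tray at (424,234) and the counter at (218,203). Next I'll localise these and check close crops.

```bash
cat > h.py <<'E'
from workcell import bot, eyes
import numpy as np, cv2
from scipy.spatial.transform import Rotation as R
def cap(n):
    c=eyes.capture(n); c["D"]=np.array([c["k1"],0,0,0,0.]); c["Rm"]=R.from_quat(c["orientation"]).as_matrix(); return c
def ray(c,uv):
    p=cv2.undistortPoints(np.array(uv,float).reshape(-1,1,2),c["K"],c["D"]).reshape(-1,2)
    return np.c_[p,np.ones(len(p))]@c["Rm"].T
def onz(c,uv,z):
    d=ray(c,uv); o=np.array(c["origin"]); return o+d*((z-o[2])/d[:,2])[:,None]
def dep(c,uv):
    d=ray(c,uv); uv=np.array(uv,int).reshape(-1,2); return np.array(c["origin"])+d*c["depth"][uv[:,1],uv[:,0]][:,None]
def cloud(c):
    v,u=np.mgrid[0:400,0:640]; P=dep(c,np.c_[u.ravel(),v.ravel()]).reshape(400,640,3); P[c["depth"]==0]=np.nan; return P
def cases(c,zlo=0.045,zhi=0.12):
    """amber: hue mask; top-disc pixels via depth -> centre, height"""
    hsv=cv2.cvtColor(c["img"],cv2.COLOR_RGB2HSV); P=cloud(c)
    m=cv2.inRange(hsv,(12,110,50),(25,255,255)); out=[]
    n,l,s,ce=cv2.connectedComponentsWithStats(m)
    for i in range(1,n):
        if s[i,4]<40: continue
        q=P[l==i]; q=q[~np.isnan(q[:,2])]
        if len(q)<20: continue
        zt=np.percentile(q[:,2],90); mt=((l==i)&(np.abs(P[:,:,2]-zt)<0.006)).astype(np.uint8)
        v,u=np.nonzero(mt); w=onz(c,[[u.mean(),v.mean()]],zt)[0]
        if not(0.2<w[0]<0.95 and -0.7<w[1]<0.6): continue
        out.append((w,ce[i],int(s[i,4]),len(u)))
    return out
def save(c,name,box=None,k=1):
    im=c["img"][:,:,::-1]
    if box: im=im[box[1]:box[3],box[0]:box[2]]
    cv2.imwrite("pics/"+name,cv2.resize(im,None,fx=k,fy=k,interpolation=cv2.INTER_CUBIC))
E
python3 - <<'E'
from h import *
np.set_printoptions(precision=4,suppress=True)
for n in("top","scene"):
    c=cap(n); print(n)
    for o in cases(c): print(*o)
    if n=="top":
        save(c,"crop_c.png",(180,140,480,300),2.6)
        save(c,"crop_l.png",(180,160,260,290),4.5)
        for nm,uv in dict(cap=(276,157),timer=(240,264),red1=(265,201),red2=(285,272)).items(): print(nm,dep(c,[uv])[0])
        P=cloud(c)
        np.save("P.npy",P)
    else: save(c,"crop_s.png",(210,210,310,340),4.5); np.save("Ps.npy",cloud(c))
E
```

```text
top
[ 0.5614 -0.1357  0.0636] [345.7733 188.66  ] 150 140
[ 0.5461 -0.0314  0.0642] [304.625 195.625] 152 142
[ 0.4654 -0.0812  0.0641] [324.9371 227.0629] 143 140
[0.4302 0.0374 0.0638] [278.2483 242.0805] 149 139
cap [0.6553 0.0471 0.0073]
timer [0.373  0.1425 0.0273]
red1 [0.5339 0.0688 0.0625]
red2 [0.355  0.0207 0.0634]
scene
[ 0.5586 -0.1343  0.0642] [311.5487 195.2154] 195 94
[ 0.4626 -0.0793  0.0644] [334.7416 220.7943] 209 111
[ 0.5433 -0.0291  0.0647] [299.5962 223.8269] 208 111
[0.4264 0.0395 0.0649] [328.6697 259.095 ] 221 123
[ 0.2326 -0.062   0.0054] [412.1417 264.8976] 127 112
[0.2337 0.0109 0.0047] [402.7586 287.3103] 116 106
[0.2332 0.0847 0.0037] [392.9116 311.6259] 147 142
[0.2321 0.1622 0.0034] [382.1807 338.3916] 166 153
[0.2338 0.2343 0.0039] [370.2179 365.743 ] 179 170
[0.23   0.3058 0.0034] [359.6618 395.0147] 68 64h.py:25: RuntimeWarning: Mean of empty slice.
  v,u=np.nonzero(mt); w=onz(c,[[u.mean(),v.mean()]],zt)[0]
  ret = ret.dtype.type(ret / rcount)
```

View pics/crop_c.png

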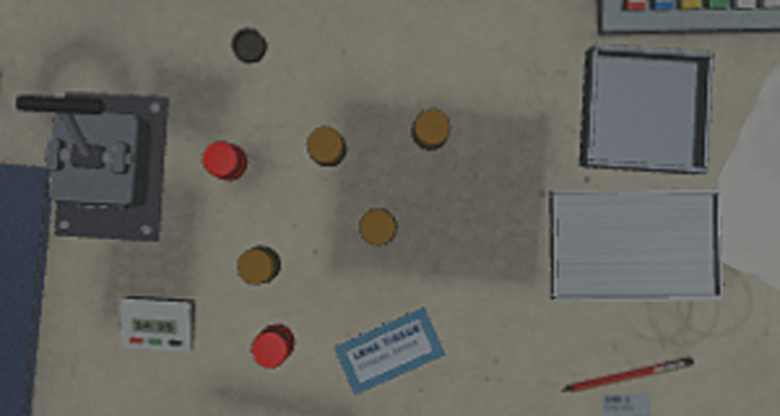

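View pics/crop_l.png

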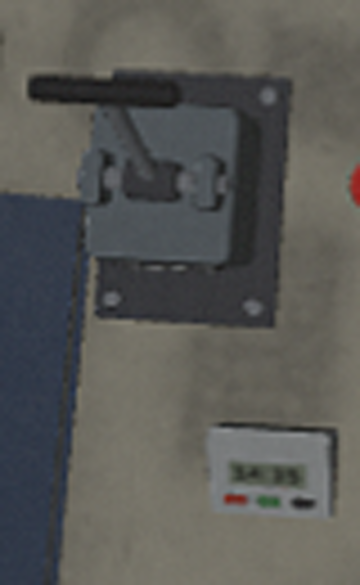

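View pics/crop_s.png

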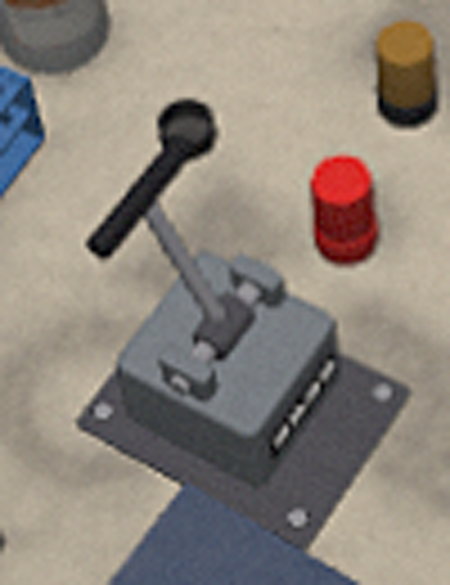

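The crops confirm it: four amber cases, two red decoys, and the lever bar at top-view (186,180)–(220,181). Now the bin, tray and lever poses.

Run:
```python
from h import *
np.set_printoptions(precision=4,suppress=True)
c=cap("top");s=cap("scene")
P=cloud(c);Ps=cloud(s)
for nm,zl,zh,box in (("bin",.036,.052,(395,150,465,212)),("tray",.015,.03,(380,205,470,262))):
    pts=[]
    m=np.zeros((400,640),bool);m[box[1]:box[3],box[0]:box[2]]=1
    q=P[m&(P[:,:,2]>zl)&(P[:,:,2]<zh)][:,:2]
    print(nm,len(q),cv2.minAreaRect((q*1000).astype(np.float32)))
k=lambda a:[(x/2.6+180,y/2.6+140) for x,y in a]
b=onz(c,k([(593,46),(713,53),(707,172),(581,163)]),.045);t=onz(c,k([(550,191),(721,193),(720,298),(551,297)]),.022)
print(b,b.mean(0),t,t.mean(0))
e=onz(c,[(186.2,179.6),(220,181.1)],.177); print("bar",e,e.mean(0),np.linalg.norm(e[1]-e[0]))
for PP,n in((P,"top"),(Ps,"scene")):
    q=PP.reshape(-1,3);q=q[(q[:,2]>.16)&(q[:,2]<.2)&(q[:,0]>.45)&(q[:,0]<.7)&(q[:,1]>.05)&(q[:,1]<.35)]
    print(n,len(q),q.mean(0),q.min(0),q.max(0),np.polyfit(q[:,1],q[:,0],1))
    h=PP.reshape(-1,3);h=h[(h[:,2]>.068)&(h[:,2]<.082)&(h[:,0]>.4)&(h[:,0]<.7)&(h[:,1]>.05)&(h[:,1]<.35)]
    print(cv2.minAreaRect((h[:,:2]*1000).astype(np.float32)))
# base plate bolts
print(onz(c,[(180+x/4.5,160+y/4.5) for x,y in((112,299),(253,307),(268,96))],.006))
```

```text
bin 414 ((577.6399536132812, -352.1558837890625), (120.22576141357422, 120.80274200439453), 84.86317443847656)
tray 428 ((452.2755432128906, -340.4531555175781), (170.53427124023438, 130.51797485351562), 88.75655364990234)
[[ 0.6388 -0.2984  0.045 ]
 [ 0.6294 -0.4172  0.045 ]
 [ 0.5117 -0.4064  0.045 ]
 [ 0.5232 -0.2827  0.045 ]] [ 0.5758 -0.3512  0.045 ] [[ 0.497  -0.2551  0.022 ]
 [ 0.4913 -0.4269  0.022 ]
 [ 0.3865 -0.4221  0.022 ]
 [ 0.3912 -0.2531  0.022 ]] [ 0.4415 -0.3393  0.022 ]
bar [[0.5789 0.2292 0.177 ]
 [0.5735 0.1513 0.177 ]] [0.5762 0.1902 0.177 ] 0.07806017781359513
top 222 [0.5769 0.1894 0.1806] [0.5649 0.1519 0.1609] [0.5871 0.2284 0.1867] [0.081  0.5616]
((538.4010620117188, 193.36495971679688), (83.05496978759766, 89.06795501708984), 86.75617218017578)
scene 223 [0.5735 0.1917 0.1804] [0.563  0.1518 0.1605] [0.5867 0.2262 0.1872] [0.0954 0.5552]
((532.6038818359375, 149.2545166015625), (172.43350219726562, 90.16606903076172), 85.75928497314453)
[[0.4725 0.2419 0.006 ]
 [0.4663 0.1567 0.006 ]
 [0.5921 0.1467 0.006 ]]
```

```bash
cat >> h.py <<'E'
OFF=np.array([-0.0015,0.001,0])
def q(a=0): return (R.from_euler('z',a)*R.from_quat([1,0,0,0])).as_quat()
def pick(xy,a=0,zg=0.036,w=0.062):
    xy=np.array(xy)
    bot.goto([*xy,0.13],q(a)); bot.gripper_to(w)
    bot.servo_line([*xy,zg],v=0.12); bot.gripper_to(0.0)
    o=bot.get_obs(); print("grip width",o["width"],"t",o["clock"])
    return o["width"]
def rec(T,dt=0.01):
    F=[];t=[]
    t0=bot.get_obs()["clock"]
    while True:
        o=bot.get_obs(); F.append(np.r_[o["wrist_force"],o["ft_torque"]]); t.append(o["clock"])
        if o["clock"]-t0>T: break
        bot.dwell(dt)
    return np.array(t)-t0,np.array(F)
def shake(a=0,n=3):
    bot.dwell(0.4); t,F0=rec(0.5)
    p=np.array(bot.get_obs()["position"]); d=R.from_quat(q(a)).as_matrix()[:,1]
    for i in range(n):
        bot.servo_line(p+0.03*d,v=0.3); bot.servo_line(p,v=0.3)
    t,F=rec(1.6)
    from scipy.signal import detrend
    def amp(G): 
        return np.ptp(detrend(G,axis=0),axis=0)
    print("baseline p2p",amp(F0).round(3))
    for lo,hi in((.1,.5),(.5,.9),(.9,1.3),(1.3,1.6)):
        print("p2p",lo,hi,amp(F[(t>=lo)&(t<hi)]).round(3))
    m=t>0.1; G=detrend(F[m][:,:3],axis=0); dt=np.median(np.diff(t)); f=np.fft.rfftfreq(len(G),dt); A=np.abs(np.fft.rfft(G*np.hanning(len(G))[:,None],axis=0))/len(G)*4
    k=(f>2)&(f<10); print("freqs",[(round(float(f[k][A[k][:,j].argmax()]),2),round(float(A[k][:,j].max()),3)) for j in range(3)])
    o=bot.get_obs();print("width",o["width"],"clock",o["clock"])
    return t,F
E
python3 - <<'E'
from h import *
np.set_printoptions(suppress=True)
bot.servo_line([0.15,-0.632,0.24]); 
pick(np.array([0.4654,-0.0812])+OFF[:2])
bot.servo_line([0.464,-0.080,0.17],v=0.15)
t,F=shake(0); np.save("F_a.npy",np.c_[t,F])
E
```

```text
grip width 0.03648168483857468 t 4.9917
baseline p2p [2.606 2.087 1.95  0.123 0.17  0.151]
p2p 0.1 0.5 [1.904 3.887 2.023 0.42  0.133 0.125]
p2p 0.5 0.9 [2.236 3.094 2.511 0.316 0.109 0.149]
p2p 0.9 1.3 [2.204 2.573 1.856 0.275 0.147 0.121]
p2p 1.3 1.6 [2.314 2.33  2.466 0.176 0.156 0.103]
freqs [(5.99, 0.151), (3.99, 0.615), (7.32, 0.143)]
width 0.036287681295576794 clock 10.05
```

Force swings 0.6 N at 4.0 Hz along y and dies away, against noise of about 0.15 N, so this case is loose and goes in the bin.

```bash
cat >> h.py <<'E'
BIN=(np.array([0.5765,-0.351]),-0.085); TRAY=(np.array([0.441,-0.339]),-0.03)
def place(frame,off,zb=0.036,floor=0.005):
    c,a=frame; xy=c+R.from_euler('z',a).as_matrix()[:2,:2]@np.array(off)
    p=np.array(bot.get_obs()["position"]); bot.servo_line([p[0],p[1],0.19],v=0.2)
    bot.goto([*xy,0.16],q(a)); bot.servo_line([*xy,zb+floor+0.020],v=0.12)
    bot.dwell(0.2); f0=np.mean([ (bot.dwell(0.01),bot.get_obs()["wrist_force"][2])[1] for _ in range(12)])
    z=zb+floor+0.020
    while z>zb+floor+0.001:
        z-=0.002; bot.servo_line([*xy,z],v=0.03)
        f=np.mean([ (bot.dwell(0.01),bot.get_obs()["wrist_force"][2])[1] for _ in range(6)])
        if f-f0>2.5: break
    print("release z",z,"df",f-f0)
    bot.gripper_to(0.055); bot.servo_line([*xy,0.16],v=0.15); print("clock",bot.get_obs()["clock"])
E
python3 - <<'E'
from h import *
np.set_printoptions(suppress=True,precision=4)
place(BIN,(0.027,0))
c=cap("top"); save(c,"t1.png",(180,140,500,300),2.4)
for o in cases(c): print(*o)
c=cap("scene"); save(c,"s1.png")
E
```

```text
release z 0.04099999999999998 df 3.044958556381188
clock 17.2
[ 0.5612 -0.1355  0.0642] [345.6883 188.6948] 154 142
[ 0.5462 -0.0314  0.0642] [304.56 195.56] 150 138
[0.43   0.0377 0.0639] [278.2617 242.0805] 149 135
```

View pics/t1.png

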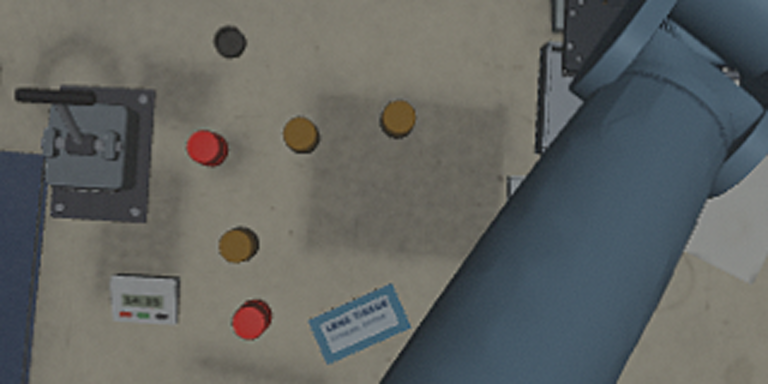

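View pics/s1.png

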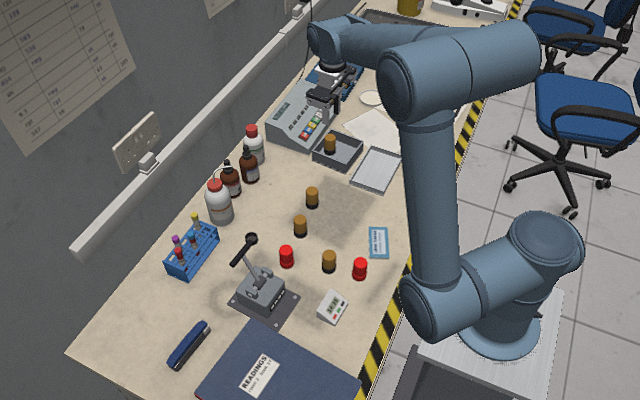

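The first case stands in the bin, at scene (330,143), and the other three haven't moved. Next is the case at (0.56,-0.135).

Run:
```python
from h import *
np.set_printoptions(suppress=True)
xy=np.array([0.5612,-0.1355])+OFF[:2]
pick(xy); bot.servo_line([*xy,0.17],v=0.15)
t,F=shake(0); np.save("F_b.npy",np.c_[t,F])
```

```text
grip width 0.03850073222763257 t 20.0
baseline p2p [2.449 2.73  2.481 0.175 0.179 0.133]
p2p 0.1 0.5 [2.13  3.085 1.597 0.392 0.138 0.104]
p2p 0.5 0.9 [1.505 2.919 1.759 0.304 0.126 0.149]
p2p 0.9 1.3 [2.051 2.577 2.933 0.22  0.17  0.118]
p2p 1.3 1.6 [2.782 2.    1.963 0.181 0.159 0.134]
freqs [(5.33, 0.13), (3.99, 0.572), (9.98, 0.151)]
width 0.036431487763824315 clock 25.05
```

Same signature: 0.57 N at 4.0 Hz. It goes in the bin, and the remaining cases will serve as the control.

Run:
```python
from h import *
np.set_printoptions(suppress=True,precision=4)
place(BIN,(-0.027,0))
c=cap("top"); 
for o in cases(c): print(*o)
s=cap("scene"); save(s,"s2.png",(180,100,460,320),2.8)
w=[o[0] for o in cases(c) if -0.2<o[0][1]<0.1 and o[0][0]>0.5 ]
print(w)
assert len(w)==1
xy=w[0][:2]+OFF[:2]
pick(xy); bot.servo_line([*xy,0.17],v=0.15)
t,F=shake(0); np.save("F_c.npy",np.c_[t,F])
```

```text
release z 0.04299999999999998 df 7.798289100329736
clock 31.5917
[ 0.5462 -0.0316  0.0641] [304.6689 195.6358] 151 136
[0.4298 0.0375 0.0636] [278.0966 242.1241] 145 136
[array([ 0.5462, -0.0316,  0.0641])]
grip width 0.03656848465776377 t 34.7167
baseline p2p [1.643 2.6   2.588 0.127 0.16  0.143]
p2p 0.1 0.5 [2.019 2.651 1.648 0.13  0.113 0.161]
p2p 0.5 0.9 [2.169 2.058 1.892 0.119 0.144 0.112]
p2p 0.9 1.3 [2.268 2.486 2.078 0.135 0.086 0.104]
p2p 1.3 1.6 [2.231 2.06  1.969 0.127 0.104 0.101]
freqs [(3.33, 0.191), (6.66, 0.085), (7.32, 0.115)]
width 0.03670131596679521 clock 39.7667
```

View pics/s2.png

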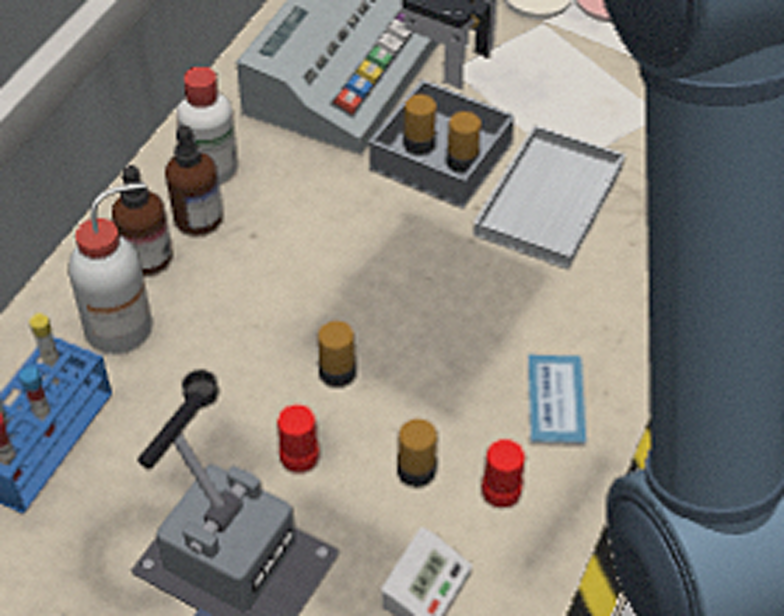

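Both cases stand in the bin (crop (420,122) and (463,140)). The third shows nothing at 4 Hz, only 0.08 N, so it is sound and goes in the tray.

Run:
```python
from h import *
np.set_printoptions(suppress=True,precision=4)
place(TRAY,(0,-0.038))
c=cap("top"); 
w=[o[0] for o in cases(c) if -0.2<o[0][1]<0.15]
print(w)
assert len(w)==1
xy=w[0][:2]+OFF[:2]
pick(xy); bot.servo_line([*xy,0.17],v=0.15)
t,F=shake(0); np.save("F_d.npy",np.c_[t,F])
```

```text
release z 0.04099999999999998 df -0.08637212785952819
clock 47.1
[array([0.4298, 0.0373, 0.064 ])]
grip width 0.038276520860776625 t 50.4917
baseline p2p [2.172 2.08  2.93  0.128 0.116 0.121]
p2p 0.1 0.5 [2.481 2.25  2.071 0.141 0.122 0.133]
p2p 0.5 0.9 [1.938 2.047 3.061 0.111 0.124 0.131]
p2p 0.9 1.3 [2.137 2.532 1.945 0.115 0.136 0.106]
p2p 1.3 1.6 [2.062 2.311 1.355 0.13  0.184 0.11 ]
freqs [(5.33, 0.151), (3.99, 0.152), (2.66, 0.154)]
width 0.03789065301703889 clock 55.5417
```

The fourth is sound too, with noise-level swing and no change in torque. Into the tray, then a check with the arm clear.

Run:
```python
from h import *
np.set_printoptions(suppress=True,precision=4)
place(TRAY,(0,0.038))
bot.move_j([-2.4,0.0,1.4,0,1.6,0])if False else bot.goto([0.40,0.0,0.32],q(0))
c=cap("top"); s=cap("scene"); save(c,"t3.png",(160,120,500,300),2.3); save(s,"s3.png",(180,80,460,320),2.5)
for o in cases(c): print(*o)
print("--")
for o in cases(s): print(*o[:2])
print(bot.get_obs()["clock"])
```

```text
release z 0.04099999999999998 df -0.019718209704262524
clock 62.7833
[ 0.6048 -0.3525  0.0691] [431.6345 169.3586] 145 131
[ 0.5494 -0.347   0.0693] [430.4406 191.3427] 143 134
[ 0.4432 -0.2991  0.0682] [412.7143 234.2721] 147 141
[ 0.4419 -0.3745  0.0682] [443.0638 234.0993] 141 135
--
[ 0.6014 -0.3512  0.0701] [329.3356 141.1678]
[ 0.4399 -0.3738  0.0689] [381.622 153.122]
[ 0.2296 -0.5053  0.0053] [456.8163 157.9184]
[ 0.44   -0.299   0.0679] [372.2849 169.067 ]
[ 0.2317 -0.4372  0.004 ] [450.55  171.775]
[ 0.2333 -0.3635  0.0049] [443.4648 187.3944]
[ 0.2339 -0.2907  0.0039] [436.3418 204.519 ]
[ 0.2332 -0.2144  0.0028] [428.8791 223.7692]
[ 0.2331 -0.1399  0.0039] [420.9182 243.1727]
[ 0.2328 -0.0634  0.0042] [412.2478 264.9558]
[0.2336 0.0104 0.0047] [402.775 286.95 ]
[0.2334 0.0849 0.0047] [392.8214 311.6214]
[0.2331 0.1603 0.0034] [382.1227 337.9816]
[0.233  0.2352 0.004 ] [370.4096 365.9202]
[0.2302 0.305  0.0043] [359.7969 394.2812]
64.175
```

View pics/t3.png

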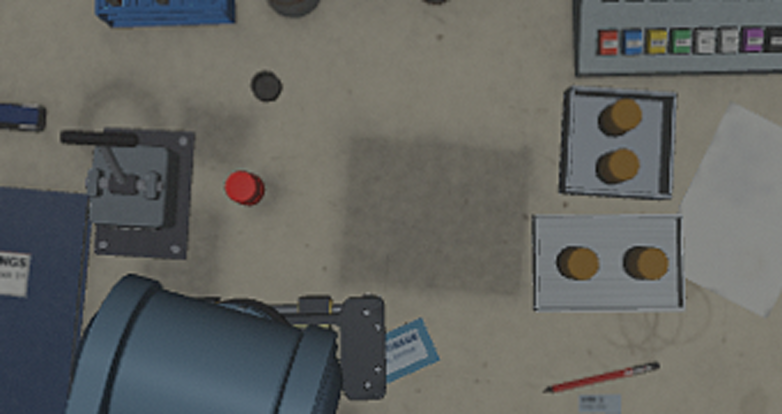

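View pics/s3.png

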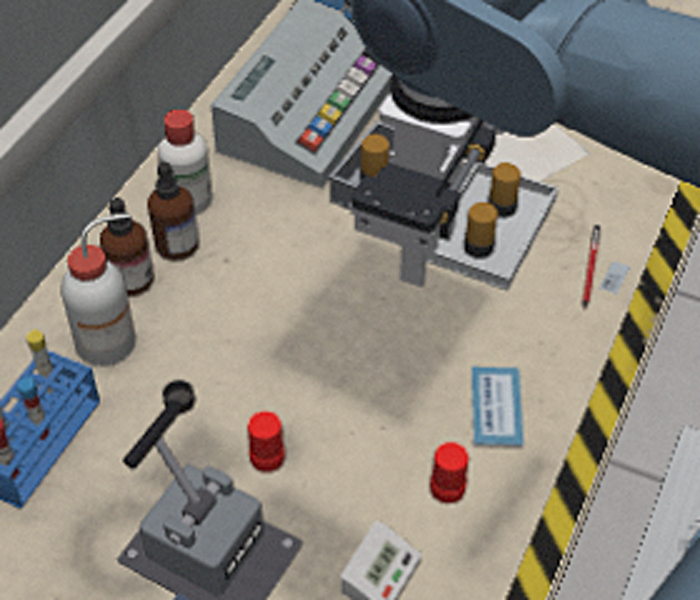

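All four cases stand sorted: the bin ones at (0.605,-0.353) and (0.549,-0.347), the tray ones at (0.443,-0.299) and (0.442,-0.375). Timer, cap and lever are untouched. For the lever, I'll cage the bar loosely between the fingers and keep the tool aligned with the lever, so the rod runs between the pads. It then can't snap back.

```bash
cat >> h.py <<'E'
PSI=-0.078; BAR=np.array([0.575,0.1905,0.177])
XP=np.array([np.cos(PSI),np.sin(PSI),0]); ZZ=np.array([0,0,1.])
PIV=BAR-0.1*(np.sin(.4)*XP+np.cos(.4)*ZZ)
def lev(th,back=0.0,sg=1):
    f=0.4-th; n=np.sin(f)*XP+np.cos(f)*ZZ; z=-n; y=sg*(np.cos(f)*XP-np.sin(f)*ZZ); x=np.cross(y,z)
    return PIV+(0.1+back)*n, R.from_matrix(np.c_[x,y,z]).as_quat()
E
python3 - <<'E'
from h import *
np.set_printoptions(suppress=True,precision=3)
print(PIV,bot.get_obs()["joints"])
for sg in(1,-1):
    for th,b in((0,.1),(0,0),(.4,0),(.85,0)): print(sg,th,b,bot.solve_ik(*lev(th,b,sg)))
E
```

```text
[0.536 0.194 0.085] [-0.287 -0.454  2.029 -0.     1.568  1.285]
1 0 0.1 [0.092 0.43  1.278 0.068 1.827 0.175]
1 0 0 [0.102 0.42  1.463 0.07  1.653 0.172]
1 0.4 0 [ 0.148  0.097  1.797 -0.     1.248  0.226]
1 0.85 0 [ 0.234 -0.21   2.161 -0.193  0.77   0.422]
-1 0 0.1 None
-1 0 0 None
-1 0.4 0 None
-1 0.85 0 [ 0.234 -0.21   2.161 -0.193  0.77  -2.72 ]
```

Run:
```python
from h import *
np.set_printoptions(suppress=True,precision=3)
bot.goto(*lev(0,0.13)); bot.gripper_to(0.06)
p,_=lev(0,0.03); bot.servo_line(p,v=0.12)
s=cap("scene"); save(s,"s4.png",(180,150,400,350),3.2)
bot.dwell(.3);print(rec(0.2)[1].mean(0),bot.get_obs()["clock"])
c=cap("top"); save(c,"t4.png",(160,130,320,270),4)
```

```text
[ 0.066  0.093 -0.033 -0.062 -0.255 -0.001] 67.1667
```

View pics/s4.png

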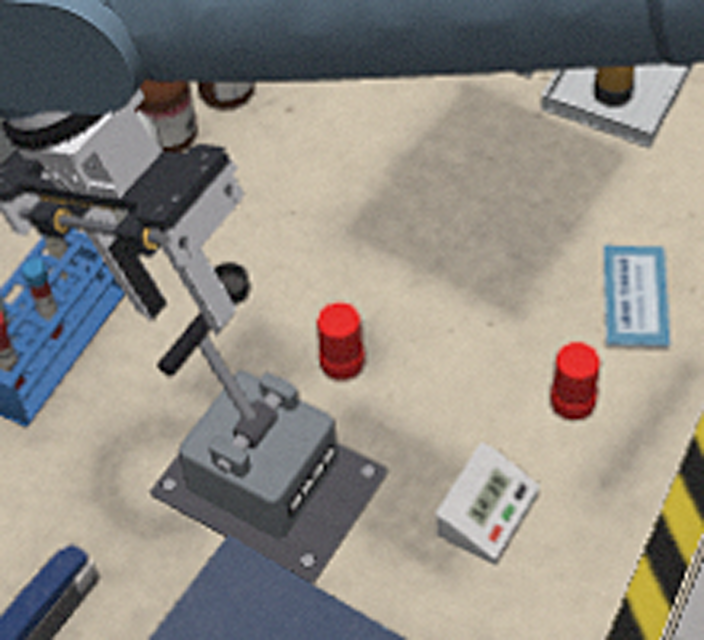

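View pics/t4.png

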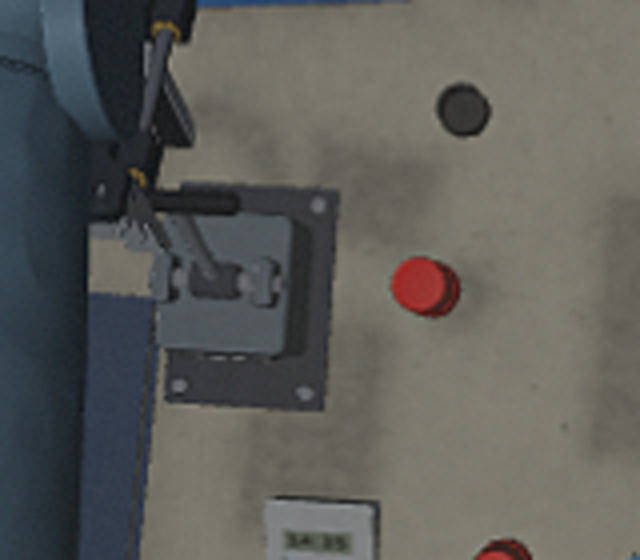

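The fingers straddle the bar at its middle (scene crop (200,330)). Go down, cage it, and pull in steps while watching the force.

Run:
```python
from h import *
np.set_printoptions(suppress=True,precision=3)
p,o=lev(0,0.0); bot.servo_line(p,v=0.08); bot.gripper_to(0.021)
f0=rec(0.15)[1].mean(0)[:3]; ob=bot.get_obs(); print("cage",ob["width"],f0)
th=0
while th<0.93:
    th+=0.05 if th<0.78 else 0.02
    p,o=lev(th); bot.servo_line(p,v=0.05,attitude=o)
    f=rec(0.06)[1].mean(0)[:3]; n=np.cos(.4-th)*XP-np.sin(.4-th)*ZZ
    print(round(th,2),f,"tang",round(float(f@n),2))
    if f@n>20: break
bot.dwell(0.3)
s=cap("scene"); save(s,"s5.png",(180,150,400,350),3.2); print(bot.get_obs()["clock"],th)
open("th","w").write(str(th))
```

```text
cage 0.020600812059138482 [-0.049  0.214 -0.156]
0.05 [ 2.685  0.135 -2.177] tang 3.25
0.1 [ 2.462  0.406 -1.453] tang 2.74
0.15 [ 3.458  0.12  -1.485] tang 3.7
0.2 [ 3.255 -0.321 -1.543] tang 3.51
0.25 [ 3.419 -0.829 -1.696] tang 3.69
0.3 [ 3.534 -1.007 -2.002] tang 3.78
0.35 [ 3.902 -1.323 -1.874] tang 4.08
0.4 [ 4.274 -1.281 -1.808] tang 4.36
0.45 [ 4.589 -1.037 -1.312] tang 4.58
0.5 [ 4.856 -0.717 -0.591] tang 4.81
0.55 [ 4.903 -0.181 -0.382] tang 4.79
0.6 [ 5.239 -0.183  0.097] tang 5.15
0.65 [ 5.277 -0.203  0.008] tang 5.11
0.7 [ 5.766 -0.166  0.153] tang 5.55
0.75 [ 5.967 -0.32   0.011] tang 5.62
0.8 [ 5.877 -0.472  0.526] tang 5.64
0.82 [ 5.453 -0.629  1.744] tang 5.72
0.84 [ 9.892 -1.349  0.219] tang 9.11
0.86 [16.599 -1.793 -2.576] tang 13.81
0.88 [22.417 -2.671 -4.275] tang 18.03
0.9 [27.611 -3.975 -4.732] tang 22.16
75.6667 0.9000000000000002
```

View pics/s5.png

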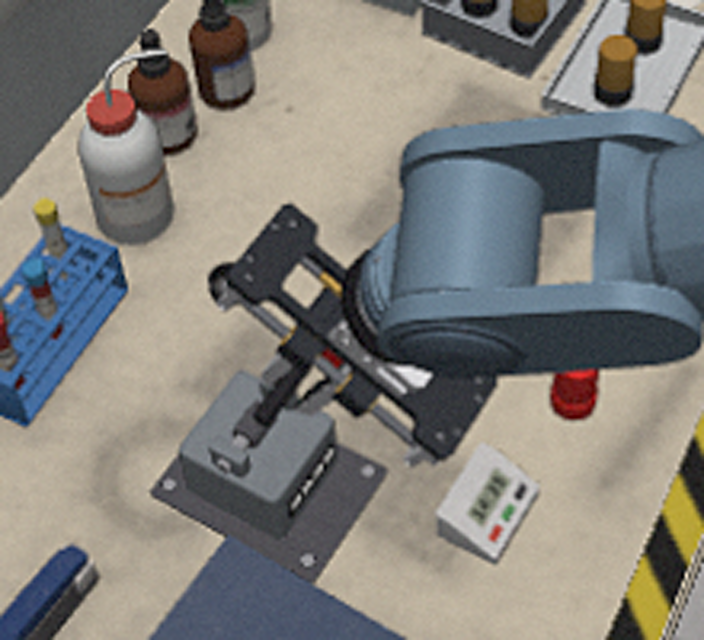

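The force climbs steeply from 0.83, so the lever is against its stop. Now ease it back.

Run:
```python
from h import *
np.set_printoptions(suppress=True,precision=3)
th=float(open("th").read())
while th>-0.025:
    th=max(th-0.05,-0.03)
    p,o=lev(th); bot.servo_line(p,v=0.035,attitude=o)
    f=rec(0.03)[1].mean(0)[:3]; n=np.cos(.4-th)*XP-np.sin(.4-th)*ZZ
    print(round(th,2),"tang",round(float(f@n),2),end="; ")
p,o=lev(0); bot.servo_line(p,v=0.03,attitude=o); bot.dwell(.4)
print(rec(.2)[1].mean(0)[:3])
s=cap("scene"); save(s,"s6.png",(180,150,400,350),3.2); print(bot.get_obs()["clock"])
```

```text
0.85 tang 7.31; 0.8 tang 6.25; 0.75 tang 6.28; 0.7 tang 5.67; 0.65 tang 5.8; 0.6 tang 5.69; 0.55 tang 5.67; 0.5 tang 4.71; 0.45 tang 5.1; 0.4 tang 4.75; 0.35 tang 4.59; 0.3 tang 3.93; 0.25 tang 4.18; 0.2 tang 3.84; 0.15 tang 3.55; 0.1 tang 3.79; 0.05 tang 3.25; 0.0 tang 0.01; -0.03 tang -0.17; [ 0.018 -0.044 -0.014]
82.7
```

View pics/s6.png

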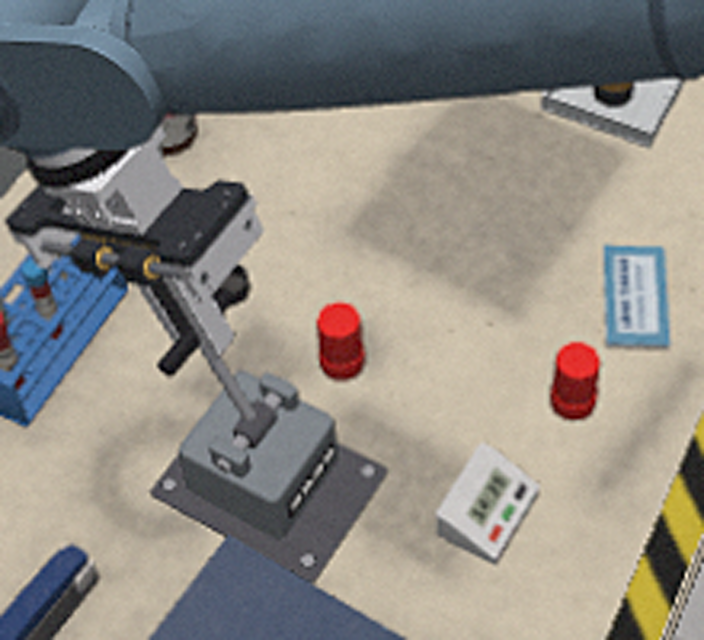

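The lever is home and carries no load. Open, withdraw and take a last look.

Run:
```python
from h import *
np.set_printoptions(suppress=True,precision=4)
bot.gripper_to(0.05); p,o=lev(0,0.13); bot.servo_line(p,v=0.1)
bot.goto([0.40,0.0,0.32],q(0)); bot.dwell(0.3)
c=cap("top"); s=cap("scene"); save(c,"t7.png",(160,120,500,300),2.3)
for x in cases(c): print(x[0])
for nm,uv in dict(cap=(276,157),timer=(240,264)).items(): print(nm,dep(c,[uv])[0])
P=cloud(c).reshape(-1,3);k=P[(P[:,2]>.16)&(P[:,2]<.2)&(P[:,0]>.45)&(P[:,0]<.7)&(P[:,1]>.14)&(P[:,1]<.25)]; print("bar",k.mean(0)); print(bot.get_obs()["clock"],rec(.2)[1].mean(0)[:3])
```

```text
[ 0.6048 -0.3519  0.069 ]
[ 0.5492 -0.347   0.0691]
[ 0.4432 -0.2995  0.068 ]
[ 0.4418 -0.3744  0.0679]
cap [0.656  0.0476 0.0037]
timer [0.4292 0.0056 0.6114]
bar [0.5769 0.1894 0.1805]
86.325 [ 0.0492 -0.1729 -0.1058]
```

View pics/t7.png

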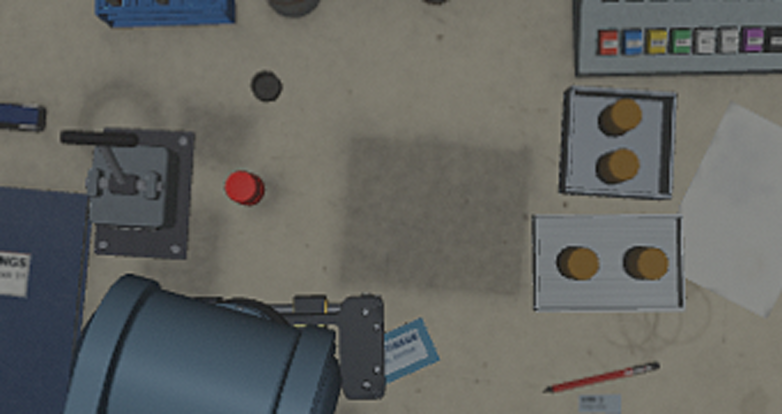

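The cases are in place, the bar reads exactly as it did at the start, and the cap hasn't moved. The timer is hidden by the arm in this view, but the last scene view showed it in place. Handing in.

Run:
```python
from workcell import bot
print(bot.sign_off())
```

```text
the job is handed in; nothing more can be done
None
```

The four cases present are sorted, and the lever was pulled to its stop and eased back home. I handed the job in just after 86 s; sign-off gives no verdict.

- **Sorting:** two cases swung about 0.6 N at 4 Hz after shaking, so they went into the square bin. The other two showed nothing above sensor noise (0.15 N or less near 4 Hz) and went into the wide tray. The two red look-alikes were left alone.
- **Lever:** I pulled it with the bar caged loosely between the fingers until the force rose sharply at the stop (about 22 N). I then brought it back slowly with the spring pressing on the finger all the way home.
- **Last checks:** all four cases stand upright inside their trays, the bar is at its starting position and the wrist force is near zero.
- **Not fully checked:** the arm hid the timer in the final top view. The scene view just before showed it in place.
- **Camera offset:** the two cameras disagreed by 2 to 4 mm throughout. I averaged them for the grasps and the lever, and it caused no trouble.

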